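# Stopper the decanter and hold the spirits locker unlocked

## Robot

A 7-joint arm with a two-finger parallel gripper is mounted at the origin on a cart in front of the work surface, level with it; the furniture and walls round the work are solid. World frame = base frame: x ahead of the robot, y to its left, z up, the work surface at z = 0. Lengths are in m, angles in degrees, forces in N, time in s.
With the tool pointing down it reaches from about 0.425 to 0.875 m from the base axis. Payload 4.7 kg.
Tool frame: the origin (TCP) lies on the centre line of the jaws, within the pads' length; the fingertips stand 22 mm ahead of it and the grasp point (between the pads) lies 3 mm ahead of it; z points along the fingers, y is the line along which they close (so a half turn about z gives the same grasp; the last joint's range is limited). The gripper opens to 87 mm and grips with 3 to 60 N. Pads are 19 mm wide; open, the fingers measure 117 mm over their backs; the gripper's body (75 mm by 190 mm) begins 51 mm behind the grasp point.
Start: joints at [-74.937, 18.392, -4.016, 83.108, 1.295, 78.541, -3.26], TCP at [0.16, 0.63, 0.245] pointing down, gripper open.
Joint ranges: [-163.93, 163.93], [-17.29, 119.83], [-79.2, 71.16], [3.27, 140.29], [-89.18, 269.18], [5.43, 117.66], [-154.24, 154.24]. Speed limits (degrees/s): [147.25, 147.25, 180, 180, 180, 180, 180].

## Interface

Orientations are given as [roll, pitch, yaw] about the fixed x, y, z axes, in that order (R = Rz(yaw) Ry(pitch) Rx(roll)).
In Python, from plant import r gives the robot as it stands. The module is installed in compiled form; this text tells all that it offers.
- The arm moves only by the tool jog_arm, never from a script. Its argument "commands" is a list of rows, each an object of numbers: "dx", "dy", "dz": the shift along the tool's x, y, z in cm; "twist": the turn about the tool's z in degrees; "fingers": the opening, from -1 (shut) to 1 (fully open). In form: [{"dx": .., "dy": .., "dz": .., "twist": .., "fingers": ..}, ...]. A call has 1 to 20 rows; each row shifts and turns the commanded pose from where the row before left it, along the tool's axes as they then stand; what a row does not reach is not made up. A row lasts 1/8 s, in which the tool goes at most 62.5 mm and 10.7 degrees, less where a joint would pass 70% of its speed; a pose out of reach is approached as far as the arm can. A call with a gripper value outside its range is refused whole. The fingers move at their own pace and stop on an object; "force" is the grip in N (left out, the last holds). Time passes only in rows, so rows that do not move let the fingers close. It gives the time, the measured TCP pose, the force, the opening and the grip force at its end, in the units of the state.
- r.get_obs(): the state, without advancing time (a new reading comes with each control period).
- r.snapshot(name): name is "scene" or "top" or "wrist"; returns the picture (400x640x3 uint8, blue, green, red); there is no depth.
- r.calibration(name): a dict with "camera_matrix" (3x3 intrinsics, pixels), "cam_to_world" (4x4, takes a point from camera to world coordinates). Camera axes: x right, y up, looking along -z (the intrinsics and any distortion apply to the point x, -y, -z); pixel columns grow to the right and rows downward; lengths in m; the calibration is good to about 2 mm. A picture is of the moment at which its call begins: read the wrist's pose just before it. calibration takes no time and is no camera call; for the wrist camera it gives the pose at the moment of the call.
- r.close_job(): hands the job in; it is judged then, once.
Trained networks look in the newest picture that a camera, given by its name, has taken for a name from the list of things; names that differ only in an ending like _2 or _b are one class to them, and where a whole thing is asked for, a point or a joint stands for the part that bears it (a point fixed in the world has none). Each returns a list of dicts, best first, with "confidence" (0 to 1); they miss things now and then, are a little off and sometimes report something else, mostly with a low value. They report only what shows in the picture. A call takes as long as a camera call.
- r.trace(camera, query): "region" (400x640 bool, what is visible of it) and "xy" ([column, row] in pixels, amid what is visible of it).
The state is a dict: "t": time; "qpos": joint angles; "qvel": joint speeds; "tau": joint torques, N m; "tool_pos": TCP position; "orientation": TCP orientation; "force": force on the tool from outside, world axes, zero at the start; "torque": the same for the moment, N m; "grip_width": finger opening in m; "finger_force": force on a finger pad.
Only numpy, scipy, OpenCV 4.12 (cv2) and the standard library are available. Lean on these libraries where they do the work, as an engineer would, in place of code of your own. Each camera call takes 0.05 s, during which the arm holds its last target. There are 200 camera calls.

## Task

The decanter is about to go back into the locked spirits locker: put its wooden-headed cork stopper, which stands on the coaster, fully down into the decanter's neck and let go of it. Then take the key with the flat square head out of the key block, push it into the lock on top of the locker past the stiff sprung pins (wiggle it if it sticks) until its collar is fully home on the lock, turn it clockwise seen from above by a quarter turn to its stop, and finish while still gripping the key and holding it turned against its spring, so that the bolt stays drawn for me to lift the lid. Leave the decanter standing where it is, the ring-headed key in the block, and the other things on the worktop undisturbed.

Things in the scene. Friction and masses are not known exactly. Their poses are not given: they have to be found in the camera images.
- stopper_head (a point): Centre of the stopper's round dark wooden head, 33 mm across, 21 mm high. Below it a tapered cork plug 22 mm long, 20 mm across at the head, 16 mm at its foot; 43 mm high in all, 35 g. It stands upright on its plug's flat foot on the coaster (5 mm thick, 96 mm across). This point is 32.5 mm above the foot, 10.5 mm above the head's flat underside. z: the stopper's axis, up.
- stopper_shoulder (a point): Centre of the flat underside of the stopper's head, 22 mm above the foot of the plug; seated, it lies on the decanter's rim.
- decanter_mouth (a point): Centre of the decanter's open mouth, at the rim's height. White stoneware, loose, about 0.75 kg, upright, 124 mm high, body 102 mm across; neck 33 to 37 mm across outside, bore at least 22 mm wide and 32 mm deep. z: its axis, up.
- key_bow (a point): Centre of the locker key's head: a plain steel plate, 8 mm thick (along x), 30 mm wide (y), 30 mm high (z); grip it across its 8 mm, closing along x. Under it a 14 mm neck, 7 mm thick, down to a collar, whose underside is 29 mm below this point. The key is the same turned half round about z; 50 g. It starts standing in the key block and lifts straight out (over 31 mm).
- key_collar (a point): Centre of the underside of the locker key's collar (18 mm across, 3 mm high); axes as the head's. Below it a 7 mm round shank ends in a double bit, 16 mm wide (y), 4 mm thick (x), 12 mm high, lower edges rounded and tapered; the bit's foot is 31 mm below this point. In the block the collar rests on the block's top, 42 mm above the worktop.
- ring_key_bow (a point): Centre of the head of the other key in the key block: a round ring 31 mm across of 6 mm steel rod; not wanted. Which slot holds which key varies; the slots are 62 mm apart along the keys' y.
- key_block: Fixed block of mid-brown wood, 52 mm (x) by 124 mm (y), 42 mm high, with two slots in its top that hold the keys; origin at the centre of its underside.
- locker: Fixed dark wooden box, 240 mm (x) by 260 mm (y), 160 mm high, hinged lid at the back, lock on its front deck; origin at the centre of its underside, front towards -x. The keyhole is 80 mm in front of the centre. The brass lock case, 44 mm (x) by 54 mm (y), stands 12 mm above the deck; nothing on the box is higher than a few mm above the lock's face. A steel bolt runs from the lock over the lid.
- keyhole (a point): Centre of the keyhole on the lock's top face, 172 mm above the worktop; z up. Slot 17.5 mm long (y), 5.5 mm wide (x), 9 mm wide in the middle for the shank. The key goes straight down, its y along this y. Sprung pins reach into both ends of the slot 6.5 and 12.5 mm down; passing them takes up to about 10 N. Only when home (collar on the face, to 2 mm) can the key turn; turned, it is held in.
- plug (a joint): Angle of the lock's plug, rad: 0 in line with the keyhole, growing as the key turns clockwise seen from above, to its stop at 1.57. A spring drives it back to 0 with about 0.02 N m at 0 and 0.06 N m at the stop. The bit has play: the key's head runs 0.1 to 0.2 rad ahead of this angle. Turning it draws the bolt off the lid, 9 mm per rad.
- bitters: Small bitters bottle, 43 mm across, 142 mm high, bystander; origin at its foot.
- lime: Lime, 60 x 48 x 48 mm, bystander; origin at its underside.
- jigger: Copper-coloured double jigger, 43 mm across, 84 mm high, bystander; origin at its foot.
- cork: Wine cork standing on end, 23 mm across, 43 mm high, bystander; origin at its foot.
- caddy: Tea caddy, 60 mm across, 98 mm high, bystander; origin at its foot.

How it is judged (in metres and radians):
On the way, in this order (a step that is already met when the one before it is completed fails the run):
1. the stopper sits fully down in the decanter's neck, let go (horizontal distance between stopper_shoulder and decanter_mouth below 0.005 m and z of stopper_shoulder in the frame of decanter_mouth between -0.004 and 0.003 m and angle between the z axis of stopper_shoulder and the z axis of decanter_mouth, either way round below 0.12 rad and angle between decanter_mouth's own z axis and vertical below 0.1 rad and contact force between the fingers and stopper below 0.05 N), for 0.2 s.
2. the square-headed key is fully home in the lock, not yet turned (horizontal distance between key_collar and keyhole below 0.003 m and z of key_collar in the frame of keyhole below 0.0025 m and angle between key_bow's own z axis and vertical below 0.12 rad and value of joint plug below 0.4 rad), for 0.1 s.
3. the key has turned the plug a quarter turn (horizontal distance between key_collar and keyhole below 0.003 m and z of key_collar in the frame of keyhole below 0.0025 m and angle between key_bow's own z axis and vertical below 0.12 rad and value of joint plug above 1.25 rad), for 0.2 s.
At the end, for the whole second after the job is handed in: Stopper let go, its shoulder within 3 mm of the rim and 5 mm of the centre, straight; decanter upright, moved under 30 mm; square-headed key home (collar within 2.5 mm of the face), gripped (over 1 N) and holding the plug past 1.25 rad, at rest; ring-headed key still in the block (all of step 1 and all of step 3 and velocity of joint plug below 0.2 rad/s and contact force between the fingers and locker_key above 1 N and distance of decanter_mouth from where it was at the start of the episode below 0.03 m and distance of ring_key_bow from where it was at the start of the episode below 0.012 m); the arm keeps its last pose, push and grip.
It fails at once if the decanter is tipped or pushed away (angle between decanter_mouth's own z axis and vertical above 0.35 rad or distance of decanter_mouth from where it was at the start of the episode above 0.05 m).
It fails at once if the ring-headed key is taken out (distance of ring_key_bow from where it was at the start of the episode above 0.02 m).
It fails at once if a bystander is disturbed (distance of any of bitters, lime, jigger, cork, caddy from where it was at the start of the episode above 0.03 m).
It also fails if it takes over 64 s, if anything falls off the work surface, if the arm or the gripper's body presses on something with over 40 N, if the wrist force passes 120 N, or if a joint passes its speed limit or range.

## Working session

There is one attempt and no reset: what is moved stays moved. The work goes in short steps, Python scripts to look and compute and a tool call to move; the robot and the scene stay as the last step left them, time stands still between calls to the robot, and variables do not carry over. Pictures are saved under pics/ and viewed, at most 10 in all, crops included, and the job is handed in when it is done.

Besides the shell and the picture viewer there is one more tool, called after "Call:" as name(argument=value, ...), one argument or row to a line, values as JSON. jog_arm: Moves the arm, as the interface text tells. Its arguments: {"type":"object","properties":{"commands":{"type":"array","items":{"type":"object","properties":{"dx":{"type":"number"},"dy":{"type":"number"},"dz":{"type":"number"},"twist":{"type":"number"},"fingers":{"type":"number"}}}},"force":{"type":"number"}},"required":["commands"]}

```bash
mkdir -p pics
cat > h.py <<'E'
import numpy as np, cv2
from plant import r
def ray(cam,uv,cal=None):
    c=cal or r.calibration(cam); K=np.array(c["camera_matrix"]);T=np.array(c["cam_to_world"])
    d=np.linalg.inv(K)@np.array([uv[0],uv[1],1.]); d=np.array([d[0],-d[1],-d[2]])
    return T[:3,3],T[:3,:3]@d
def atz(cam,uv,z,cal=None):
    o,d=ray(cam,uv,cal); return o+d*(z-o[2])/d[2]
def proj(cam,p,cal=None):
    c=cal or r.calibration(cam); K=np.array(c["camera_matrix"]);T=np.array(c["cam_to_world"])
    q=np.linalg.inv(T)@np.append(p,1); v=K@np.array([q[0],-q[1],-q[2]]); return v[:2]/v[2]
def tri(u1,c1,u2,c2):
    A=0;b=0
    for u,c in((u1,c1),(u2,c2)):
        o,d=ray(c,u); d/=np.linalg.norm(d); P=np.eye(3)-np.outer(d,d); A=A+P; b=b+P@o
    return np.linalg.solve(A,b)
E
python3 - <<'E'
from h import *
o=r.get_obs(); print(o)
for c in("scene","top"):
    im=r.snapshot(c); cv2.imwrite(f"pics/{c}0.png",im)
    k=r.calibration(c); print(c,np.round(k["camera_matrix"],1).tolist(),np.round(k["cam_to_world"],3).tolist(),k.keys())
    for n in("stopper_head","decanter_mouth","key_bow","ring_key_bow","key_block","locker","bitters","lime","jigger","cork","caddy"):
        for d in r.trace(c,n)[:2]:
            ys,xs=np.nonzero(d["region"]); print(c,n,round(d["confidence"],2),np.round(d["xy"],1),xs.min(),xs.max(),ys.min(),ys.max())
E
```

```text
{'t': 0.0, 'qpos': array([-74.93333372,  18.44002787,  -4.0158602 ,  83.17671318,
         1.29491964,  78.54193334,  -3.26068984]), 'qvel': array([-0.02874616,  0.05748184,  0.0109576 ,  0.05447636, -0.00450964,
        0.18428705,  0.04021211]), 'tau': array([ 4.14947754e-04, -4.91282988e+01, -4.03995272e-01, -3.12522161e+01,
       -6.41465862e-02,  4.35140566e-02,  1.51368263e-04]), 'tool_pos': array([0.16000915, 0.62944681, 0.24343469]), 'orientation': array([-1.79886571e+02,  5.72836428e-03,  1.65742735e+02]), 'force': array([-0.27580074,  0.07526452,  0.2585189 ]), 'torque': array([ 0.01542353, -0.10403372, -0.00424132]), 'finger_force': 0.0, 'grip_width': 0.08676107052631309}
scene [[448.6, 0.0, 313.2], [0.0, 448.6, 201.8], [0.0, 0.0, 1.0]] [[-0.908, 0.279, -0.313, 0.017], [-0.419, -0.623, 0.66, 0.994], [-0.011, 0.731, 0.682, 1.18], [0.0, 0.0, 0.0, 1.0]] dict_keys(['camera_matrix', 'cam_to_world'])
scene decanter_mouth 0.96 [274.8 284.2] 255 287 262 302
scene key_bow 0.57 [217.3 306.1] 208 226 294 322
scene ring_key_bow 0.55 [314.1 236.1] 316 321 232 242
scene ring_key_bow 0.
[... 316 characters left out ...]
95 321
scene cork 0.64 [321.9 172.8] 281 370 130 215
top [[379.0, 0.0, 318.8], [0.0, 379.0, 202.2], [0.0, 0.0, 1.0]] [[0.027, 0.989, -0.147, 0.33], [-1.0, 0.026, -0.013, -0.045], [-0.009, 0.147, 0.989, 1.405], [0.0, 0.0, 0.0, 1.0]] dict_keys(['camera_matrix', 'cam_to_world'])
top stopper_head 0.39 [195.2 223. ] 192 200 219 227
top decanter_mouth 0.81 [231.5 207.9] 220 248 196 223
top key_block 0.87 [285.5 225.9] 268 303 216 237
top locker 0.89 [383.5 197.8] 339 426 157 237
top lime 0.53 [290.3 193.7] 283 296 188 200
top lime 0.34 [384.2 195.8] 339 426 157 237
top jigger 0.75 [193.7 178. ] 186 202 173 187
top cork 0.53 [227.6 245.3] 224 231 241 246
top caddy 0.94 [451.  187.5] 438 461 178 198
```

Run:
```python
import cv2
a=cv2.imread("pics/scene0.png");b=cv2.imread("pics/top0.png")
a=cv2.resize(a[120:360,150:470],None,fx=2.5,fy=2.5,interpolation=cv2.INTER_CUBIC)
b=cv2.resize(b[130:280,150:470],None,fx=2.5,fy=2.5,interpolation=cv2.INTER_CUBIC)
cv2.imwrite("pics/s1.png",a);cv2.imwrite("pics/t1.png",b)
```

```text
(no output)
```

View pics/s1.png

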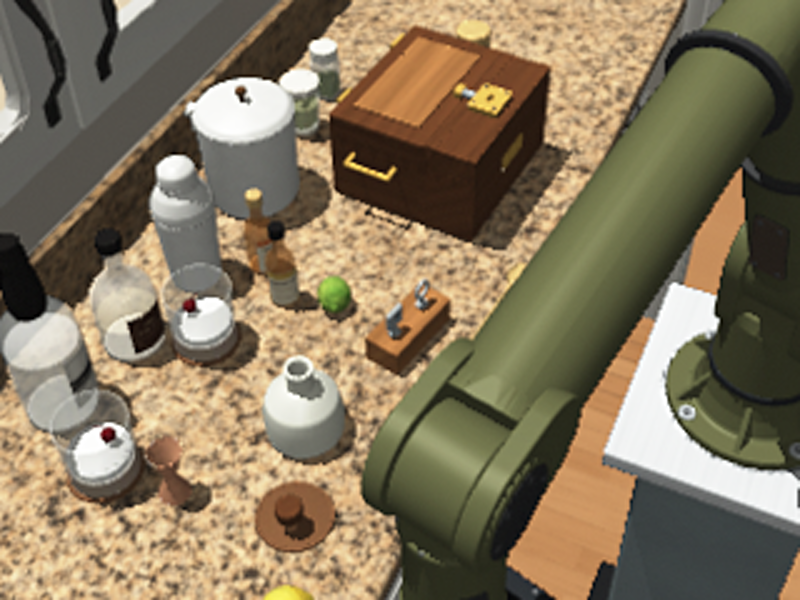

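View pics/t1.png

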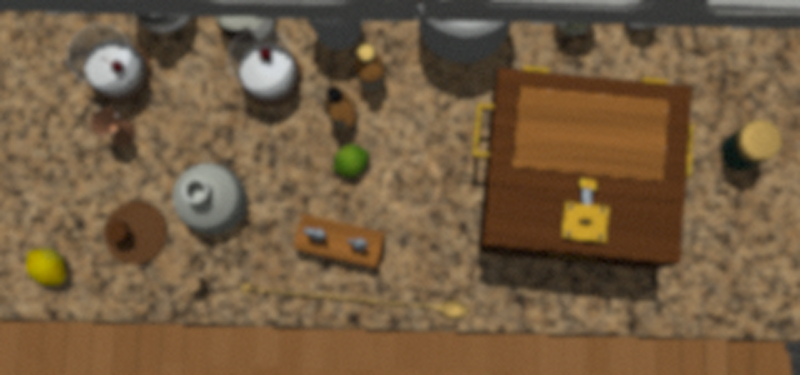

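The scene shows the square-headed key at crop (393,322), nearer the decanter, and the ring key at (423,293). The stopper on the coaster is at (290,510). In the top view the stopper is at (122,233), the mouth (198,193), the square key (313,233) and the keyhole (586,222). These pixels are coarse (about 3.5 mm each), so I'll refine with the wrist camera.

Run:
```python
from h import *
f=lambda x,y:(150+x/2.5,130+y/2.5); g=lambda x,y:(150+x/2.5,120+y/2.5)
for n,u,z in(("head",f(122,233),.047),("mouth",f(198,193),.124),("key",f(313,233),.071),("ring",f(358,243),.071),("hole",f(586,222),.172)):
    print(n,atz("top",u,z).round(3))
for n,u,z in(("head",g(290,507),.047),("mouth",g(299,368),.124),("key",g(394,321),.071),("ring",g(423,292),.071),("hole",g(490,98),.172)):
    print("s",n,atz("scene",u,z).round(3))
o=r.get_obs();W=np.array(r.calibration("wrist")["cam_to_world"]);print(W.round(3),np.round(r.calibration("wrist")["camera_matrix"],1))
for c,z in(("bitters",.07),("lime",.03),("jigger",.05),("cork",.02)): pass
for n,u in(("bitters",f(340,108)),("lime",f(350,160)),("jigger",f(120,135)),("cork?",(227.6,245.3))): print(n,atz("top",u,.03).round(3))
```

```text
head [0.444 0.403 0.047]
mouth [0.495 0.278 0.124]
key [0.449 0.125 0.071]
ring [0.437 0.061 0.071]
hole [ 0.464 -0.244  0.172]
s head [0.447 0.415 0.047]
s mouth [0.5   0.285 0.124]
s key [0.449 0.13  0.071]
s ring [0.435 0.068 0.071]
s hole [ 0.466 -0.239  0.172]
[[ 0.247 -0.931 -0.27   0.086]
 [ 0.969  0.237  0.068  0.649]
 [ 0.    -0.279  0.96   0.386]
 [ 0.     0.     0.     1.   ]] [[323.9   0.  322.4]
 [  0.  323.9 205.8]
 [  0.    0.    1. ]]
bitters [0.64  0.098 0.03 ]
lime [0.562 0.08  0.03 ]
jigger [0.591 0.423 0.03 ]
cork? [0.368 0.299 0.03 ]
```

Call:
jog_arm(
  commands=[
    {"twist":10.7,"fingers":1},
    {"twist":10.7},
    {"twist":10.7},
    {"twist":10.7},
    {"twist":10.7},
    {"twist":10.7},
    {"twist":10.7},
    {"twist":10.7},
    {"dx":-2.8,"dy":4.3,"dz":-0.7},
    {"dx":-2.8,"dy":4.3,"dz":-0.7},
    {"dx":-2.8,"dy":4.3,"dz":-0.7},
    {"dx":-2.8,"dy":4.3,"dz":-0.7},
    {"dx":-2.8,"dy":4.3,"dz":-0.7},
    {"dx":-2.8,"dy":4.3,"dz":-0.7},
    {"dx":-2.8,"dy":4.3,"dz":-0.7},
    {"dx":-2.8,"dy":4.3,"dz":-0.7},
    {},
  ],
)

```text
validation failed for argument at $.co...
```

```bash
cat > look.py <<'E'
from h import *
import sys
def look(tag,names,x0=0,y0=0,w=640,h=400,s=1.25):
    o=r.get_obs(); print("t",o["t"],o["tool_pos"].round(4),o["orientation"].round(2))
    cal=r.calibration("wrist"); im=r.snapshot("wrist"); cv2.imwrite(f"pics/{tag}_raw.png",im)
    import pickle; pickle.dump((cal,o),open(f"{tag}.pkl","wb"))
    for n,z in names:
        for d in r.trace("wrist",n)[:2]:
            ys,xs=np.nonzero(d["region"]); print(n,round(d["confidence"],2),np.round(d["xy"],1),"box",xs.min(),xs.max(),ys.min(),ys.max(),"at",atz("wrist",d["xy"],z,cal).round(4))
    cv2.imwrite(f"pics/{tag}.png",cv2.resize(im[y0:y0+h,x0:x0+w],None,fx=s,fy=s,interpolation=cv2.INTER_CUBIC))
E
python3 -c "
from look import *
look('w1',[('stopper_head',.048),('decanter_mouth',.124),('cork',.02),('jigger',.04)])"
```

```text
t 1.2 [0.1601 0.63   0.2446] [179.99   0.   165.74]
```

View pics/w1.png

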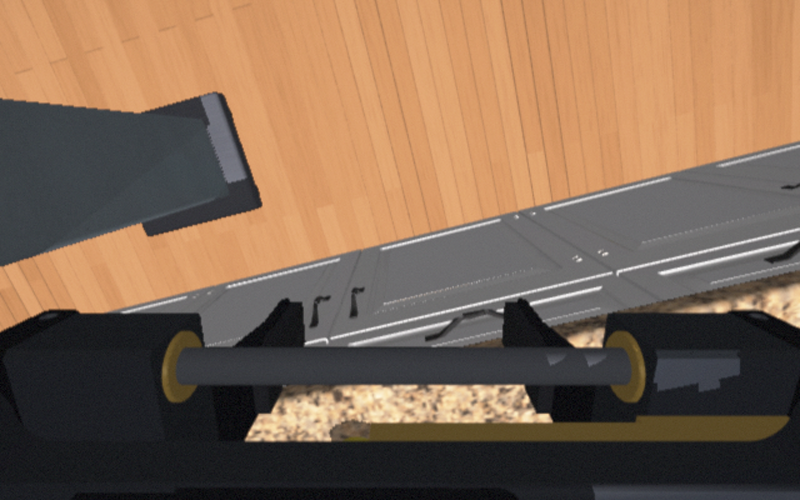

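Call:
jog_arm(
  commands=[
    {"dx":0,"dy":0,"dz":0,"twist":10.7,"fingers":1},
    {"dx":0,"dy":0,"dz":0,"twist":10.7,"fingers":1},
    {"dx":0,"dy":0,"dz":0,"twist":10.7,"fingers":1},
    {"dx":0,"dy":0,"dz":0,"twist":10.7,"fingers":1},
    {"dx":0,"dy":0,"dz":0,"twist":10.7,"fingers":1},
    {"dx":0,"dy":0,"dz":0,"twist":10.7,"fingers":1},
    {"dx":0,"dy":0,"dz":0,"twist":10.7,"fingers":1},
    {"dx":0,"dy":0,"dz":0,"twist":10.7,"fingers":1},
    {"dx":-3.3,"dy":4.5,"dz":-0.7,"twist":0,"fingers":1},
    {"dx":-3.3,"dy":4.5,"dz":-0.7,"twist":0,"fingers":1},
    {"dx":-3.3,"dy":4.5,"dz":-0.7,"twist":0,"fingers":1},
    {"dx":-3.3,"dy":4.5,"dz":-0.7,"twist":0,"fingers":1},
    {"dx":-3.3,"dy":4.5,"dz":-0.7,"twist":0,"fingers":1},
    {"dx":-3.3,"dy":4.5,"dz":-0.7,"twist":0,"fingers":1},
    {"dx":-3.3,"dy":4.5,"dz":-0.7,"twist":0,"fingers":1},
    {"dx":-3.3,"dy":4.5,"dz":-0.7,"twist":0,"fingers":1},
    {"dx":0,"dy":0,"dz":0,"twist":0,"fingers":1},
  ],
)

```text
t: 3.58
tool_pos: [0.4737, 0.3031, 0.3018]
orientation: [179.8, -0.0, 79.6]
force: [-0.8, 0.4, 0.7]
grip_width: 0.0869
finger_force: 0.0
```

```bash
python3 -c "
from look import *
look('w2',[('stopper_head',.048),('decanter_mouth',.124),('cork',.02),('jigger',.04)])"
```

```text
t 3.575 [0.4737 0.3031 0.3018] [179.82  -0.    79.57]
stopper_head 0.63 [285.6  85.4] box 273 300 71 100 at [0.4524 0.4147 0.048 ]
stopper_head 0.31 [331.2 320.4] box 328 336 308 330 at [0.4493 0.0978 0.048 ]
cork 0.72 [251.3 185.7] box 241 263 177 198 at [0.3782 0.3027 0.02  ]
jigger 0.62 [420.   42.4] box 391 449 13 68 at [0.6108 0.4325 0.04  ]
jigger 0.6 [249.3 188.3] box 242 263 177 197 at [0.3801 0.3034 0.04  ]
```

View pics/w2.png

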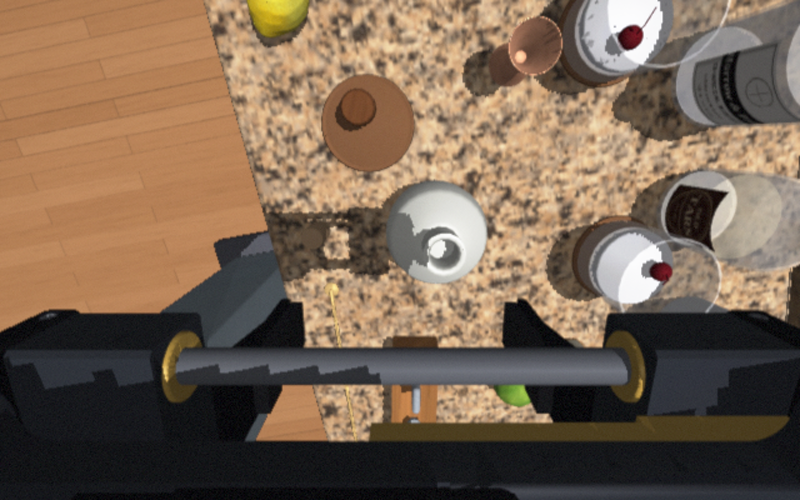

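```bash
python3 - <<'E'
from h import *
import pickle
cal,o=pickle.load(open("w2.pkl","rb")); im=cv2.imread("pics/w2_raw.png")
def hc(x0,y0,n,rmin,rmax,z,p2=15):
    g=cv2.cvtColor(im[y0:y0+n,x0:x0+n],cv2.COLOR_BGR2GRAY); g=cv2.GaussianBlur(cv2.resize(g,None,fx=8,fy=8,interpolation=cv2.INTER_CUBIC),(0,0),4)
    c=cv2.HoughCircles(g,cv2.HOUGH_GRADIENT,1,30,param1=60,param2=p2,minRadius=rmin*8,maxRadius=rmax*8)
    for a in ([] if c is None else c[0][:4]):
        u=((a[0]+.5)/8-.5+x0,(a[1]+.5)/8-.5+y0); print(np.round(u,2),"r",a[2]/8,atz("wrist",u,z,cal).round(4))
print("camera",np.array(cal["cam_to_world"])[:3,3])
print("head");hc(262,62,48,11,16,.048)
print("mouth outer");hc(330,175,48,14,20,.124)
print("mouth inner");hc(330,175,48,8,13,.124)
E
python3 - <<'E'
import cv2
a=cv2.imread("pics/w2_raw.png"); 
b=cv2.hconcat([cv2.resize(a[62:112,262:312],(400,400),interpolation=cv2.INTER_CUBIC),cv2.resize(a[173:223,328:378],(400,400),interpolation=cv2.INTER_CUBIC)])
cv2.imwrite("pics/w2c.png",b)
E
```

```text
camera [0.4871711  0.37836964 0.44270569]
head
mouth outer
[355.5  202.38] r 16.225 [0.5054 0.2849 0.124 ]
[350.5  199.38] r 18.5125 [0.5009 0.289  0.124 ]
[355.12 206.25] r 19.925 [0.5044 0.2809 0.124 ]
mouth inner
[355.5  202.88] r 12.4375 [0.5053 0.2844 0.124 ]
[354.25 194.62] r 12.925 [0.5054 0.2932 0.124 ]
```

View pics/w2c.png

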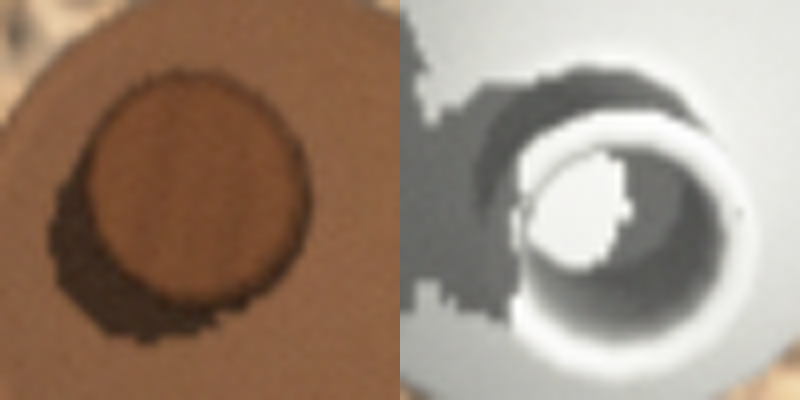

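Left, the stopper head's top circle is centred near raw pixel (286.1,84.6), r≈13.7 px, which matches 33 mm. Right, the mouth's bore is near (355.4,202.8), r≈12 px, about 24 mm across. I'll grip high on the head so the tips clear the neck.

Call:
jog_arm(
  commands=[
    {"dx":3.6,"dy":-1.4,"dz":0,"twist":0,"fingers":1},
    {"dx":3.6,"dy":-1.4,"dz":0,"twist":0,"fingers":1},
    {"dx":3.5,"dy":-1.3,"dz":2,"twist":0,"fingers":0.6},
    {"dx":0,"dy":0,"dz":5,"twist":0,"fingers":0.4},
    {"dx":0,"dy":0,"dz":5,"twist":0,"fingers":0.4},
    {"dx":0,"dy":0,"dz":5,"twist":0,"fingers":0.4},
    {"dx":0,"dy":0,"dz":2,"twist":0,"fingers":0.4},
    {"dx":0,"dy":0,"dz":0,"twist":0,"fingers":0.4},
  ],
)

```text
t: 4.82
tool_pos: [0.4464, 0.421, 0.1097]
orientation: [-179.9, 0.1, 80.2]
force: [-0.4, 0.7, 0.9]
grip_width: 0.0609
finger_force: 0.0
```

Run:
```python
from look import *
look('w3',[('stopper_head',.048)])
```

```text
t 4.825 [0.4464 0.421  0.1097] [-1.7992e+02  1.1000e-01  8.0230e+01]
stopper_head 0.7 [331.7 229.3] box 308 355 207 257 at [0.4527 0.4214 0.048 ]
```

View pics/w3.png

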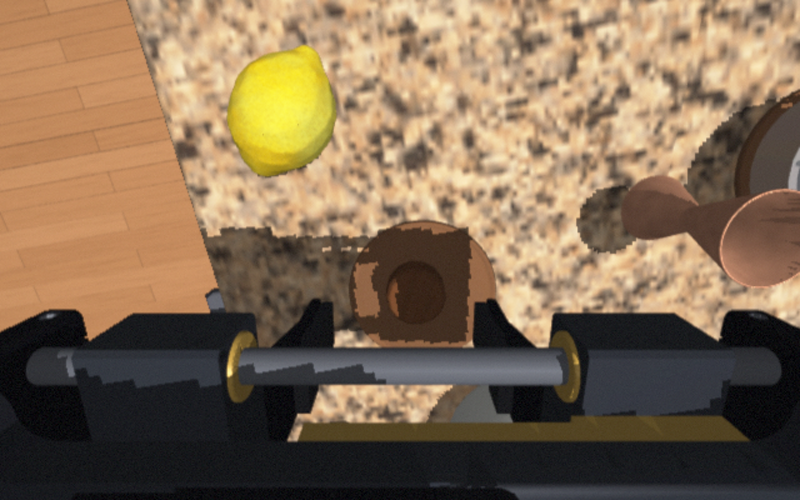

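Run:
```python
from h import *
import pickle
cal,o=pickle.load(open("w3.pkl","rb")); im=cv2.imread("pics/w3_raw.png")
t=np.linspace(0,6.28,60)
for cx,cy in((.453,.4155),(.4525,.4185)):
  for z in(.048,.027):
    P=np.array([proj("wrist",(cx+.0165*np.cos(a),cy+.0165*np.sin(a),z),cal) for a in t]); print(cx,cy,z,P.min(0).round(1),P.max(0).round(1))
a=cv2.resize(im[195:265,295:365],(560,560),interpolation=cv2.INTER_CUBIC)
cv2.imwrite("pics/w3c.png",cv2.convertScaleAbs(a,alpha=2.5,beta=0))
```

```text
0.453 0.4155 0.048 [308.9 214. ] [358.2 259.9]
0.453 0.4155 0.027 [310.1 205.1] [355.1 247.5]
0.4525 0.4185 0.048 [307.4 209.8] [356.8 256.1]
0.4525 0.4185 0.027 [308.7 201.2] [353.9 244. ]
```

View pics/w3c.png

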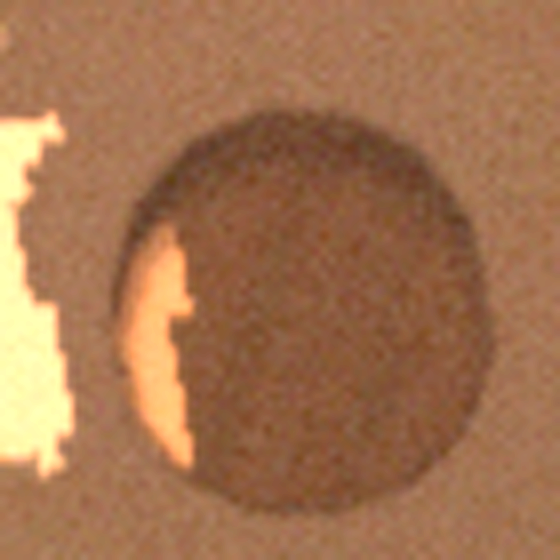

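The head spans raw pixels 309–357 by 208–259, which fits a centre at (0.4527, 0.4158). I'll descend and grip there.

Call:
jog_arm(
  commands=[
    {"dx":-0.4,"dy":0.7,"dz":0,"twist":0,"fingers":0.4},
    {"dx":0,"dy":0,"dz":3,"twist":0,"fingers":0.4},
    {"dx":0,"dy":0,"dz":2,"twist":0,"fingers":0.4},
    {"dx":0,"dy":0,"dz":0.9,"twist":0,"fingers":0.4},
    {"dx":0,"dy":0,"dz":0,"twist":0,"fingers":0.4},
  ],
)

```text
t: 5.55
tool_pos: [0.4537, 0.4154, 0.0513]
orientation: [-180.0, 0.0, 80.1]
force: [0.5, 0.1, -0.1]
grip_width: 0.0607
finger_force: 0.0
```

Call:
jog_arm(
  force=15,
  commands=[
    {"dx":0,"dy":0,"dz":0,"twist":0,"fingers":-1},
    {"dx":0,"dy":0,"dz":0,"twist":0,"fingers":-1},
    {"dx":0,"dy":0,"dz":0,"twist":0,"fingers":-1},
    {"dx":0,"dy":0,"dz":0,"twist":0,"fingers":-1},
    {"dx":0,"dy":0,"dz":0,"twist":0,"fingers":-1},
  ],
)

```text
t: 6.18
tool_pos: [0.4538, 0.4158, 0.0519]
orientation: [180.0, -0.0, 80.1]
force: [0.1, 0.7, 1.1]
grip_width: 0.0324
finger_force: 15.0
```

Call:
jog_arm(
  commands=[
    {"dx":0,"dy":0,"dz":-4,"twist":0,"fingers":-1},
    {"dx":0,"dy":0,"dz":-5,"twist":0,"fingers":-1},
    {"dx":0,"dy":0,"dz":-5,"twist":0,"fingers":-1},
    {"dx":-3,"dy":1.8,"dz":-1.3,"twist":0,"fingers":-1},
    {"dx":-4,"dy":2.4,"dz":0,"twist":0,"fingers":-1},
    {"dx":-4,"dy":2.4,"dz":0,"twist":0,"fingers":-1},
    {"dx":-1,"dy":0.7,"dz":0,"twist":0,"fingers":-1},
    {"dx":0,"dy":0,"dz":0,"twist":0,"fingers":-1},
    {"dx":0,"dy":0,"dz":0,"twist":0,"fingers":-1},
  ],
)

```text
t: 7.3
tool_pos: [0.5041, 0.2868, 0.2043]
orientation: [-180.0, -0.0, 80.3]
force: [-0.4, 0.9, 0.3]
grip_width: 0.0323
finger_force: 15.0
```

Run:
```python
from look import *
look('w4',[('stopper_head',.2),('decanter_mouth',.124)],220,130,220,150,3.6)
```

```text
t 7.3 [0.5041 0.2868 0.2043] [-1.7996e+02 -3.0000e-02  8.0290e+01]
stopper_head 0.91 [320.6 256.2] box 292 354 231 277 at [0.5048 0.2957 0.2   ]
decanter_mouth 0.77 [324.6 195.2] box 271 376 143 244 at [0.5091 0.3066 0.124 ]
decanter_mouth 0.2 [323.7 257.6] box 291 354 231 276 at [0.5004 0.2594 0.124 ]
```

View pics/w4.png

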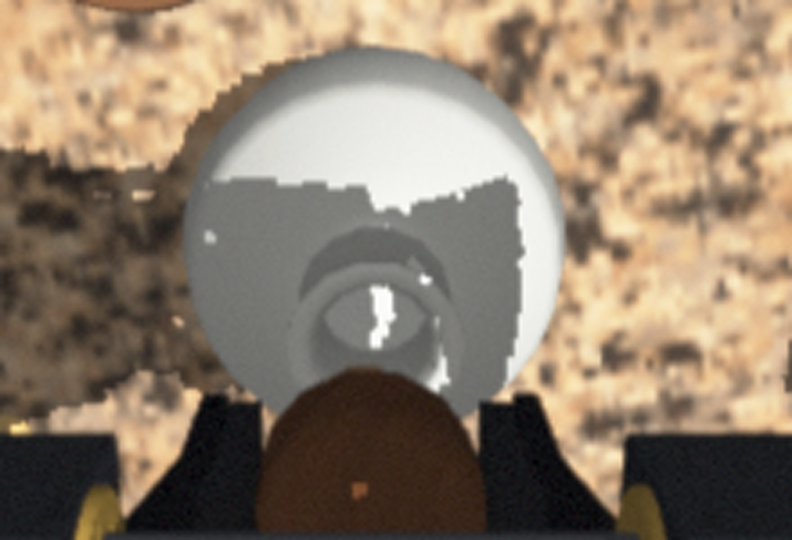

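The mouth's rim spans crop columns 288–467 with its top edge near row 260. The stopper head spans 257–487 and overlaps the mouth's near side. I'll compare this with the predicted circles.

Run:
```python
from h import *
import pickle
cal,o=pickle.load(open("w4.pkl","rb"))
t=np.linspace(0,6.28,90)
S=lambda P:(3.6*(P+.5-[220,130])).round(0)
def ext(c,R,z):
    P=np.array([proj("wrist",(c[0]+R*np.cos(a),c[1]+R*np.sin(a),z),cal) for a in t]); return S(P.min(0)),S(P.max(0))
print("meas outer x288-467 top260; inner left~312 right~440 top~278; head x257-487 top~366(side)")
for c in((.5053,.2845),(.5053,.2865)):
    for R in(.0165,.0175,.0185): print(c,R,ext(c,R,.124))
    print("bore",ext(c,.012,.124))
tz=o["tool_pos"]
for z in(tz[2]-.0039,tz[2]-.025): print("head",z,ext(tz[:2],.0165,z))
```

```text
meas outer x288-467 top260; inner left~312 right~440 top~278; head x257-487 top~366(side)
(0.5053, 0.2845) 0.0165 (array([296., 266.]), array([460., 421.]))
(0.5053, 0.2845) 0.0175 (array([291., 261.]), array([465., 425.]))
(0.5053, 0.2845) 0.0185 (array([286., 256.]), array([470., 430.]))
bore (array([318., 288.]), array([438., 400.]))
(0.5053, 0.2865) 0.0165 (array([294., 256.]), array([459., 412.]))
(0.5053, 0.2865) 0.0175 (array([289., 251.]), array([464., 416.]))
(0.5053, 0.2865) 0.0185 (array([284., 246.]), array([469., 421.]))
bore (array([316., 278.]), array([436., 391.]))
head 0.20043400805817405 (array([250., 405.]), array([490., 622.]))
head 0.17933400805817404 (array([264., 351.]), array([477., 547.]))
```

Call:
jog_arm(
  commands=[
    {"dx":-0.2,"dy":0.15,"dz":1,"twist":0,"fingers":-1},
    {"dx":0,"dy":0,"dz":1.5,"twist":0,"fingers":-1},
    {"dx":0,"dy":0,"dz":1,"twist":0,"fingers":-1},
    {"dx":0,"dy":0,"dz":0.6,"twist":0,"fingers":-1},
    {"dx":0,"dy":0,"dz":0,"twist":0,"fingers":-1},
  ],
)

```text
t: 8.07
tool_pos: [0.506, 0.2824, 0.1629]
orientation: [-180.0, 0.0, 80.1]
force: [-0.3, -0.7, -0.7]
grip_width: 0.0324
finger_force: 15.0
```

Call:
jog_arm(
  commands=[
    {"dx":0.2,"dy":0,"dz":0.4,"twist":0,"fingers":-1},
    {"dx":0,"dy":0,"dz":0.4,"twist":0,"fingers":-1},
    {"dx":0,"dy":0,"dz":0.3,"twist":0,"fingers":-1},
    {"dx":0,"dy":0,"dz":0,"twist":0,"fingers":-1},
  ],
)

```text
t: 8.57
tool_pos: [0.5065, 0.2845, 0.1523]
orientation: [-180.0, 0.0, 80.1]
force: [0.4, -0.1, -0.3]
grip_width: 0.0323
finger_force: 15.0
```

Call:
jog_arm(
  commands=[
    {"dx":0,"dy":-0.05,"dz":0.2,"twist":0,"fingers":-1},
    {"dx":0,"dy":0,"dz":0.2,"twist":0,"fingers":-1},
    {"dx":0,"dy":0,"dz":0,"twist":0,"fingers":-1},
  ],
)

```text
t: 8.95
tool_pos: [0.5062, 0.2848, 0.1492]
orientation: [180.0, -0.0, 80.1]
force: [-1.5, -0.1, 2.3]
grip_width: 0.0325
finger_force: 15.0
```

Call:
jog_arm(
  commands=[
    {"dx":0,"dy":0,"dz":0.15,"twist":0,"fingers":-1},
    {"dx":0,"dy":0,"dz":0.15,"twist":0,"fingers":-1},
    {"dx":0,"dy":0,"dz":0,"twist":0,"fingers":-1},
  ],
)

```text
t: 9.32
tool_pos: [0.5064, 0.2853, 0.1477]
orientation: [180.0, -0.1, 80.2]
force: [-4.2, -0.0, 10.3]
grip_width: 0.0323
finger_force: 15.0
```

Call:
jog_arm(
  commands=[
    {"dx":0,"dy":0,"dz":0,"twist":0,"fingers":0.3},
    {"dx":0,"dy":0,"dz":0,"twist":0,"fingers":0.3},
    {"dx":0,"dy":0,"dz":0,"twist":0,"fingers":0.3},
    {"dx":0,"dy":0,"dz":-3,"twist":0,"fingers":0.3},
    {"dx":0,"dy":0,"dz":-5,"twist":0,"fingers":0.3},
    {"dx":-3,"dy":0,"dz":-2,"twist":0,"fingers":0.3},
    {"dx":0,"dy":0,"dz":0,"twist":0,"fingers":0.3},
  ],
)

```text
t: 10.2
tool_pos: [0.502, 0.253, 0.2471]
orientation: [179.9, -0.1, 79.9]
force: [1.1, -0.0, -0.0]
grip_width: 0.057
finger_force: 0.0
```

Run:
```python
from look import *
look('w5',[('stopper_head',.145),('decanter_mouth',.124),('key_bow',.086)],100,0,400,300,2)
```

```text
t 10.2 [0.502  0.253  0.2471] [ 1.7989e+02 -9.0000e-02  7.9950e+01]
stopper_head 0.79 [318. 169.] box 299 340 150 193 at [0.5052 0.2884 0.145 ]
decanter_mouth 0.77 [316.5 149.5] box 272 367 107 204 at [0.506  0.3007 0.124 ]
key_bow 0.66 [300.2 316.2] box 297 304 309 328 at [0.4554 0.125  0.086 ]
```

View pics/w5.png

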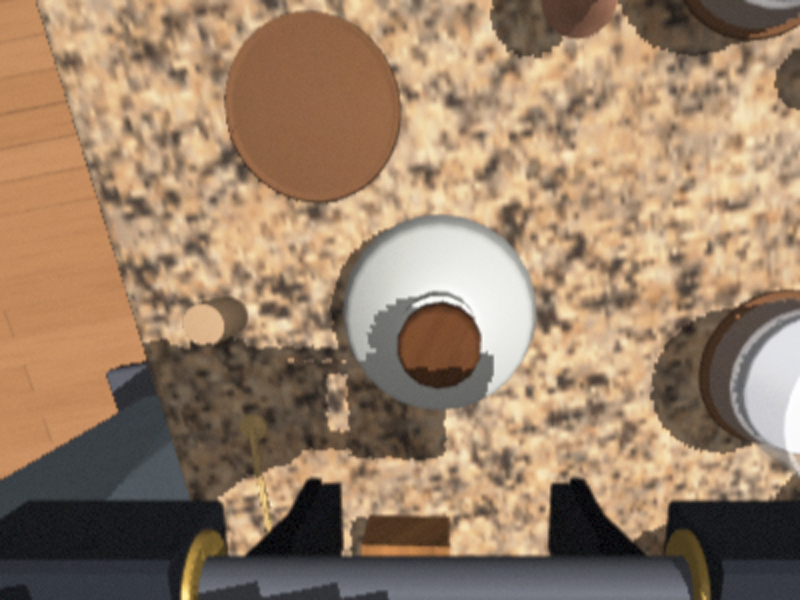

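Looking at w5, the stopper head at crop (438,345) sits on the rim, centred and with no gap, and the coaster is empty. Next I'll look at the key block.

Call:
jog_arm(
  commands=[
    {"dx":-5.8,"dy":-0.9,"dz":0.5,"twist":0,"fingers":0.3},
    {"dx":-5.8,"dy":-0.9,"dz":0.6,"twist":0,"fingers":0.3},
    {"dx":-5.8,"dy":-0.9,"dz":0.6,"twist":0,"fingers":0.3},
    {"dx":0,"dy":0,"dz":0,"twist":0,"fingers":0.3},
    {"dx":0,"dy":0,"dz":0,"twist":0,"fingers":0.3},
  ],
)

```text
t: 11.02
tool_pos: [0.4444, 0.0893, 0.2282]
orientation: [-180.0, -0.0, 80.2]
force: [-0.6, 0.1, -0.2]
grip_width: 0.0565
finger_force: 0.0
```

Run:
```python
from look import *
import pickle
look('w6',[('key_bow',.071),('ring_key_bow',.071),('key_block',.042)])
cal,o=pickle.load(open('w6.pkl','rb'))
for n in('key_bow','ring_key_bow','key_block'):
    for i,d in enumerate(r.trace('wrist',n)[:2]):
        np.save(f'w6_{n}{i}.npy',d['region'])
d=np.load('w6_key_bow0.npy').astype(np.uint8)
ys,xs=np.nonzero(d); ids=slice(None,None,3)
P=np.array([atz('wrist',(x,y),.086,cal)[:2] for x,y in zip(xs,ys)])
print(cv2.minAreaRect((P*1000).astype(np.float32)), len(xs))
ys,xs=np.nonzero(np.load('w6_key_block0.npy')); P=np.array([atz('wrist',(x,y),.042,cal)[:2] for x,y in zip(xs,ys)])
print(cv2.minAreaRect((P*1000).astype(np.float32)), len(xs), ys.min(),ys.max(),xs.min(),xs.max())
# overlay
c=np.array
def rect(cx,cy,yaw,a,b,z):
    R=c([[np.cos(yaw),-np.sin(yaw)],[np.sin(yaw),np.cos(yaw)]])
    return [proj('wrist',np.append(R@c(p)+[cx,cy],z),cal).round(1).tolist() for p in((a,b),(a,-b),(-a,-b),(-a,b))]
im=cv2.imread('pics/w6_raw.png'); cv2.imwrite('pics/w6c.png',cv2.resize(im[90:290,200:430],None,fx=3,fy=3,interpolation=cv2.INTER_CUBIC)[:600])
```

```text
t 11.025 [0.4444 0.0893 0.2282] [-1.7997e+02 -2.0000e-02  8.0200e+01]
key_bow 0.81 [328.1 157.3] box 318 335 141 177 at [0.4559 0.1246 0.071 ]
ring_key_bow 0.67 [323.8 219.3] box 317 333 205 238 at [0.4418 0.0661 0.071 ]
ring_key_bow 0.22 [438.6 170.8] box 413 461 149 196 at [0.5549 0.0947 0.071 ]
key_block 0.61 [326.  177.1] box 301 354 121 242 at [0.4502 0.1011 0.042 ]
((454.286376953125, 125.13037872314453), (31.442710876464844, 14.834141731262207), 80.76815795898438) 452
((449.05535888671875, 93.16398620605469), (126.61029815673828, 52.139129638671875), 79.02848815917969) 5350 121 242 301 354
```

Call:
jog_arm(
  commands=[
    {"dx":0,"dy":0,"dz":0,"twist":1.2,"fingers":0.1},
    {"dx":3.6,"dy":0.35,"dz":1,"twist":0,"fingers":0.1},
    {"dx":0,"dy":0,"dz":5,"twist":0,"fingers":0.1},
    {"dx":0,"dy":0,"dz":5,"twist":0,"fingers":0.1},
    {"dx":0,"dy":0,"dz":0.8,"twist":0,"fingers":0.1},
    {"dx":0,"dy":0,"dz":0,"twist":0,"fingers":0.1},
  ],
)

```text
t: 12.12
tool_pos: [0.4554, 0.1231, 0.1113]
orientation: [180.0, -0.0, 78.9]
force: [-0.3, 0.8, 0.7]
grip_width: 0.0484
finger_force: 0.0
```

Run:
```python
from look import *
look('w7',[('key_bow',.086),('key_block',.042)])
im=cv2.imread('pics/w7_raw.png'); g=cv2.cvtColor(im,cv2.COLOR_BGR2GRAY)
d=r.trace('wrist','key_bow')
ys,xs=np.nonzero(d[0]['region'])
for y in range(ys.min(),ys.max()+1,4): print(y,xs[ys==y].min(),xs[ys==y].max())
import pickle;cal,o=pickle.load(open('w7.pkl','rb')); cx,cy=.4547,.1237;a=np.radians(-11)
for z in(.086,.056,.042):
  for p in((.004,.015),(-.004,.015),(-.004,-.015),(.004,-.015)):
    q=(cx+p[0]*np.cos(a)-p[1]*np.sin(a),cy+p[0]*np.sin(a)+p[1]*np.cos(a),z); print(z,p,proj('wrist',q,cal).round(1))
```

```text
t 12.125 [0.4554 0.1231 0.1113] [179.97  -0.    78.92]
key_bow 0.88 [318.8 239.2] box 308 334 215 276 at [0.4554 0.1325 0.086 ]
key_block 0.59 [310.2 236. ] box 283 360 172 337 at [0.446  0.1187 0.042 ]
key_block 0.51 [321.2 319. ] box 311 331 308 337 at [0.4406 0.0517 0.042 ]
215 318 324
219 313 330
223 310 333
227 309 334
231 309 333
235 310 331
239 314 328
243 314 328
247 314 328
251 314 328
255 314 328
259 314 328
263 314 327
267 314 327
271 314 327
275 316 326
0.086 (0.004, 0.015) [328.  228.6]
0.086 (-0.004, 0.015) [313.3 228.6]
0.086 (-0.004, -0.015) [313.8 278. ]
0.086 (0.004, -0.015) [327.8 278. ]
0.056 (0.004, 0.015) [327.2 212.2]
0.056 (-0.004, 0.015) [314.6 212.3]
0.056 (-0.004, -0.015) [315.  255.7]
0.056 (0.004, -0.015) [327.1 255.6]
0.042 (0.004, 0.015) [326.9 206.1]
0.042 (-0.004, 0.015) [315.  206.1]
0.042 (-0.004, -0.015) [315.4 247.2]
0.042 (0.004, -0.015) [326.8 247.2]
```

Call:
jog_arm(
  force=45,
  commands=[
    {"dx":0.1,"dy":-0.08,"dz":2,"twist":0,"fingers":0.1},
    {"dx":0,"dy":0,"dz":1.7,"twist":0,"fingers":0.1},
    {"dx":0,"dy":0,"dz":0,"twist":0,"fingers":-0.5},
    {"dx":0,"dy":0,"dz":0,"twist":0,"fingers":-1},
    {"dx":0,"dy":0,"dz":0,"twist":0,"fingers":-1},
    {"dx":0,"dy":0,"dz":0,"twist":0,"fingers":-1},
    {"dx":0,"dy":0,"dz":0,"twist":0,"fingers":-1},
    {"dx":0,"dy":0,"dz":0,"twist":0,"fingers":-1},
  ],
)

```text
t: 13.32
tool_pos: [0.4545, 0.1242, 0.0738]
orientation: [180.0, -0.0, 78.9]
force: [-0.4, -0.2, 1.7]
grip_width: 0.0075
finger_force: 45.0
```

Call:
jog_arm(
  commands=[
    {"dx":0,"dy":0,"dz":-2,"twist":0,"fingers":-1},
    {"dx":0,"dy":0,"dz":-4,"twist":0,"fingers":-1},
    {"dx":0,"dy":0,"dz":-6,"twist":0,"fingers":-1},
    {"dx":0,"dy":0,"dz":-6,"twist":0,"fingers":-1},
    {"dx":-4,"dy":0.8,"dz":-0.2,"twist":0,"fingers":-1},
    {"dx":-6,"dy":1.2,"dz":0,"twist":0,"fingers":-1},
    {"dx":-6,"dy":1.2,"dz":0,"twist":0,"fingers":-1},
    {"dx":-6,"dy":1.2,"dz":0,"twist":0,"fingers":-1},
    {"dx":-6,"dy":1.3,"dz":0,"twist":0,"fingers":-1},
    {"dx":-6,"dy":1.3,"dz":0,"twist":0,"fingers":-1},
    {"dx":-6,"dy":1.2,"dz":0,"twist":0,"fingers":-1},
    {"dx":0,"dy":0,"dz":0,"twist":0,"fingers":-1},
    {"dx":0,"dy":0,"dz":0,"twist":0,"fingers":-1},
  ],
)

```text
t: 14.95
tool_pos: [0.458, -0.2837, 0.2551]
orientation: [-179.9, -0.0, 78.9]
force: [-0.7, 0.7, 0.4]
grip_width: 0.0073
finger_force: 45.0
```

Run:
```python
from look import *
import pickle
look('w8',[('locker',.16),('key_bow',.25)])
cal,o=pickle.load(open('w8.pkl','rb')); im=cv2.imread('pics/w8_raw.png')
hsv=cv2.cvtColor(im,cv2.COLOR_BGR2HSV)
print("hole px",proj('wrist',(.465,-.242,.172),cal))
m=((hsv[...,0]>18)&(hsv[...,0]<32)&(hsv[...,1]>120)&(hsv[...,2]>80)).astype(np.uint8)
n,l,s,c=cv2.connectedComponentsWithStats(m)
for i in range(1,n):
    if s[i,4]>150:
        ys,xs=np.nonzero(l==i);P=np.array([atz('wrist',(x,y),.172,cal)[:2] for x,y in zip(xs,ys)])
        print(s[i],c[i].round(1),cv2.minAreaRect((P*1000).astype(np.float32)))
cv2.imwrite('pics/w8c.png',cv2.resize(im[60:300,180:460],None,fx=2.5,fy=2.5,interpolation=cv2.INTER_CUBIC))
```

```text
t 14.95 [ 0.458  -0.2837  0.2551] [-1.7993e+02 -1.0000e-02  7.8920e+01]
locker 0.77 [439.8 123.8] box 245 632 0 277 at [ 0.5525 -0.2324  0.16  ]
key_bow 0.7 [323.2 260.3] box 314 332 223 319 at [ 0.4596 -0.2776  0.25  ]
hole px [320.81383603 163.52688884]
[619   0  13  29 278] [625.   13.8] ((666.194580078125, -187.6289825439453), (15.847705841064453, 5.859809875488281), 85.40962219238281)
[ 289  116   76   89 5113] [327.2 160. ] ((469.5449523925781, -241.95498657226562), (57.18008041381836, 47.1899299621582), 85.98662567138672)
[388 137  21  33 561] [399.1 152.7] ((518.9179077148438, -245.176025390625), (21.829500198364258, 13.259471893310547), 86.89080810546875)
[593 208  12  41 324] [598.4 228.1] ((655.6688232421875, -328.1346435546875), (31.936237335205078, 5.929940700531006), 85.85142517089844)
[288 266   8  55 265] [291.2 291.8] ((422.465576171875, -337.59228515625), (47.782142639160156, 5.2703857421875), 76.17295837402344)
[350 266   7  55 257] [353.6 293.4] ((469.8121337890625, -346.91595458984375), (47.69899368286133, 4.759889602661133), 80.52404022216797)
[ 123  333  359   20 5252] [317.  343.8] ((421.1817932128906, -383.0406188964844), (18.426149368286133, 296.303466796875), 78.72992706298828)
```

Run:
```python
from h import *
import pickle
cal,o=pickle.load(open('w8.pkl','rb')); im=cv2.imread('pics/w8_raw.png')
g=cv2.cvtColor(im,cv2.COLOR_BGR2GRAY)
sub=g[120:202,292:362]; print(np.percentile(sub,[2,10,30,50,90]))
for th in(60,80,95):
    m=(sub<th).astype(np.uint8); n,l,s,c=cv2.connectedComponentsWithStats(m)
    for i in range(1,n):
        if s[i,4]>15:
            ys,xs=np.nonzero(l==i);P=np.array([atz('wrist',(x+292,y+120),.172,cal)[:2] for x,y in zip(xs,ys)])
            print(th,s[i],(c[i]+[292,120]).round(1),P.mean(0).round(4),cv2.minAreaRect((P*1000).astype(np.float32)))
y0,x0=142,308
print(g[y0:y0+40:2,x0:x0+34:2])
```

```text
[ 49.  98. 218. 224. 231.]
60 [32 33  8 15 76] [327.4 159.7] [ 0.47   -0.2403] ((470.0708923339844, -240.2675018310547), (9.785351753234863, 3.7166497707366943), 87.38252258300781)
60 [  0  46   7  36 135] [294.3 188.5] [ 0.4431 -0.2558] ((444.2889404296875, -252.5790557861328), (25.24741554260254, 4.301060676574707), 77.67320251464844)
60 [12 72  7  6 30] [307.1 194.8] [ 0.451  -0.2621] ((451.0334167480469, -261.8290100097656), (3.6728923320770264, 4.286922454833984), 78.8897476196289)
60 [48 79 22  3 41] [353.1 200.4] [ 0.4825 -0.2724] ((480.7878112792969, -271.8060607910156), (1.4833147525787354, 15.051985740661621), 78.89009857177734)
80 [ 32  31   9  18 105] [327.6 160.3] [ 0.4701 -0.2407] ((469.8319091796875, -240.39645385742188), (4.908215045928955, 11.53681468963623), 0.11971594393253326)
80 [  0  44   8  38 159] [294.4 187.7] [ 0.4433 -0.2553] ((444.77728271484375, -251.96949768066406), (26.642601013183594, 5.017977714538574), 77.7230224609375)
80 [11 71  9  8 51] [307.1 194.7] [ 0.4511 -0.262 ] ((451.0422668457031, -261.84124755859375), (5.254234313964844, 5.423036098480225
[... 1525 characters left out ...]
225 225 226 226 222 229 148  51  49  53 100 182 228 229 229]
 [224 224 225 225 225 225 222 219 182  51  48  52  94 155 228 228 227]
 [224 223 224 224 224 225 225 146 123  53  50  53  79 134 227 227 228]
 [223 224 223 224 224 224 224 143  96  74  76  80 117 192 227 228 227]
 [224 223 224 225 224 224 223 217 197  86 129 111 140 226 226 228 227]
 [224 222 225 224 225 222 221 222 217 102 199 149 122 225 228 227 227]
 [219 223 224 225 225 222 221 222 218 106 117 128 164 225 226 226 226]
 [218 220 225 225 224 222 221 222 222 218 222 224 223 226 226 226 226]
 [219 220 224 225 224 223 221 219 223 224 224 225 225 226 225 226 226]
 [220 218 223 224 224 222 222 219 222 223 224 225 224 224 225 225 226]]
```

View pics/w8c.png

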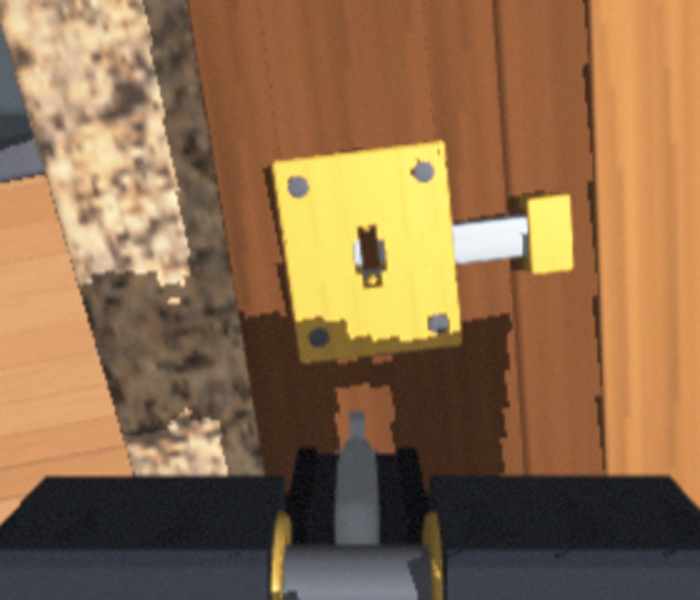

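The lock face shows at crop (273–461, 142–360). Its four screws are at (297,187), (424,171), (318,337) and (438,323), and the slot's centre is near (369.5,256). The key's bit hangs at column 358 with its far tip at row 412.

Run:
```python
from h import *
import pickle
cal,o=pickle.load(open('w8.pkl','rb')); im=cv2.imread('pics/w8_raw.png'); g=cv2.cvtColor(im,cv2.COLOR_BGR2GRAY)
raw=lambda x,y:(180+x/2.5-.3,60+y/2.5-.3)
S=[atz('wrist',raw(*p),.172,cal)[:2] for p in((297,187),(424,171),(318,337),(438,323))]
print(np.round(S,4)); a,b,c,d=S
for u,v in((c,a),(d,b)): print(np.degrees(np.arctan2(*(u*0+(v-u))[::-1])))
for u,v in((a,b),(c,d)): print(np.degrees(np.arctan2(*(v-u)[::-1]))+90)
print("diag",atz('wrist',raw(369.3,256.7),.172,cal),"slot",atz('wrist',(328,162.2),.172,cal),"slot mean ends",atz('wrist',(327,150),.172,cal),atz('wrist',(329,174.8),.172,cal))
p=o['tool_pos']; R=np.radians(78.9); tx=np.array([np.cos(R),np.sin(R),0]); ty=np.array([np.sin(R),-np.cos(R),0])
for n,z,ex,ey in(("foot+",-.063,.008,.002),("foot+",-.063,.008,-.002),("bit top+",-.051,.008,.002),("bit top",-.051,.008,-.002),("collar+",-.0318,.009,0),("bowtop+",.0122,.015,.004),("bowtop+",.0122,.015,-.004),("bowbot+",-.0178,.015,.004),("bowbot+",-.0178,.015,-.004)):
    q=p+tx*ex+ty*ey+[0,0,z]; print(n,proj('wrist',q,cal).round(1))
print(g[218:290:3,308:340])
```

```text
[[ 0.454  -0.2198]
 [ 0.4885 -0.2222]
 [ 0.451  -0.2618]
 [ 0.4852 -0.2644]]
85.86161458388946
85.58545204279844
85.88928579799412
85.73317878840831
diag [ 0.46964766 -0.24210065  0.172     ] slot [ 0.47006563 -0.24205539  0.172     ] slot mean ends [ 0.47097087 -0.2336901   0.172     ] [ 0.46908804 -0.25087657  0.172     ]
foot+ [325.5 219.6]
foot+ [319.4 219.6]
bit top+ [325.6 225.7]
bit top [319.3 225.7]
collar+ [322.4 235.4]
bowtop+ [331.5 259.5]
bowtop+ [313.1 259.5]
bowbot+ [330.  234.4]
bowbot+ [314.7 234.4]
[[ 47  48  47  49  46  51  63 104 108 107 105 103 102 101  99 104 103 105
  105 102 105 100 100  97  98  99  96  94  87  54  46  48]
 [ 47  47  47  47  47  49  56  80 104 108 106 105 103 100 100 101 103 104
  103 103 102 101  99  98  96  95 100  97  90  55  48  47]
 [ 46  46  49  46  45  50  57  68 102 108 105  99  95  92  91  94  95  96
  103 103 101 100  98  98  97  97  96  96  98  91  54  45]
 [ 48  48  47  50  49  62 101 105 107 107 107 100  88  86  86  86  88  89
  103 105 102 101 100 100  98  94  97  97  96  89  50  46]
 [ 47  50  50  49  48  49  67 102 109 108 106 1
[... 1913 characters left out ...]
1  32  21  24  24  22  21  21  24]
 [ 17  23  23  24  25  37  71  90  91  95  93  98  99  97  99  99  99  99
   99  96  94  90  84  60  30  23  21  25  25  23  25  22]
 [ 43  44  44  42  44  42  49  57  57  60  58  58  58  60  61  61  59  58
   60  55  57  57  56  53  44  42  42  41  42  41  41  41]
 [ 74  71  72  75  73  72  72  73  74  71  70  71  71  73  69  73  72  71
   72  71  70  72  71  74  72  72  75  71  70  70  70  71]
 [ 91  89  88  89  89  91  92  92  93  90  91  93  90  89  90  89  91  90
   93  93  90  91  93  90  91  94  93  92  90  93  91  94]
 [101 100 103 102 102 100 103 100 103 102 102 102 102 103 102 101 103 103
  102 105 102 102 103 104 102 102 103 102 104 102 102 101]]
```

Call:
jog_arm(
  commands=[
    {"dx":0,"dy":0,"dz":0,"twist":-6.8,"fingers":-1},
    {"dx":2.2,"dy":0.45,"dz":0,"twist":0,"fingers":-1},
    {"dx":2.0,"dy":0.42,"dz":0.8,"twist":0,"fingers":-1},
    {"dx":0,"dy":0,"dz":0,"twist":0,"fingers":-1},
    {"dx":0,"dy":0,"dz":0,"twist":0,"fingers":-1},
    {"dx":0,"dy":0,"dz":0,"twist":0,"fingers":-1},
  ],
)

```text
t: 15.85
tool_pos: [0.4696, -0.2439, 0.2479]
orientation: [180.0, 0.0, 85.7]
force: [-0.3, -0.7, -0.7]
grip_width: 0.0078
finger_force: 45.0
```

Run:
```python
from look import *
import pickle
look('w9',[])
cal,o=pickle.load(open('w9.pkl','rb')); im=cv2.imread('pics/w9_raw.png'); g=cv2.cvtColor(im,cv2.COLOR_BGR2GRAY)
print(o['orientation'],o['force'])
print('hole',proj('wrist',(.4698,-.2421,.172),cal),'slot far end',proj('wrist',(.4705,-.2334,.172),cal))
p=o['tool_pos']; R=np.radians(o['orientation'][2]); tx=np.array([np.cos(R),np.sin(R),0]); ty=np.array([np.sin(R),-np.cos(R),0])
for e in(-.002,.002): print('foot',proj('wrist',p+tx*.008+ty*e+[0,0,-.063],cal))
# plate corners & screws
hsv=cv2.cvtColor(im,cv2.COLOR_BGR2HSV)
m=((hsv[...,0]>18)&(hsv[...,0]<32)&(hsv[...,1]>120)&(hsv[...,2]>80)).astype(np.uint8)
n,l,s,c=cv2.connectedComponentsWithStats(m)
for i in range(1,n):
    if s[i,4]>400: print(s[i],c[i])
np.set_printoptions(linewidth=250); print(g[188:252:2,300:346])
for q in S if 0 else [(.454,-.2198),(.4885,-.2222),(.451,-.2618),(.4852,-.2644)]: print(proj('wrist',(*q,.172),cal).round(1))
```

```text
t 15.85 [ 0.4696 -0.2439  0.2479] [1.7996e+02 1.0000e-02 8.5680e+01]
[1.79962978e+02 8.96591180e-03 8.56799324e+01] [-0.34147873 -0.72521992 -0.68466669]
hole [322.19951418 222.02797056] slot far end [322.24774313 210.22255583]
foot [319.13220451 219.51913402]
foot [325.15918745 219.51239482]
[428   9  97  10 843] [476.93831554  13.83274021]
[611  75  22  55 496] [621.70766129 102.10887097]
[ 288  181   69   77 3674] [322.01061513 211.64670659]
[382 204  20  33 529] [392.29678639 219.67674858]
[ 123  333  358   19 5324] [316.11701728 343.68219384]
[[104 104 102 ... 185 183 194]
 [ 89 100 102 ... 106  97 119]
 [ 59  81  99 ...  75  60  61]
 ...
 [ 17  16  11 ...  16  19  14]
 [ 17  19  19 ...   6  15  13]
 [ 10  18  10 ...  14  16  18]]
[296.9 193.2]
[347.1 192.8]
[298.4 249.5]
[345.7 249.5]
```

Run:
```python
from look import *
import pickle
for k in range(4):
    o=r.get_obs(); cal=r.calibration('wrist'); im=r.snapshot('wrist'); print(o['t'],o['tool_pos'].round(4),np.array(cal['cam_to_world'])[:3,3].round(4))
cv2.imwrite('pics/w10_raw.png',im)
hsv=cv2.cvtColor(im,cv2.COLOR_BGR2HSV)
for u,v in((297,193),(347,193)):
    s=hsv[v-9:v+10,u-9:u+10,1].astype(float); w=np.clip(110-s,0,None); Y,X=np.mgrid[v-9:v+10,u-9:u+10]
    print('screw',u,v,(X*w).sum()/w.sum(),(Y*w).sum()/w.sum(),(w>0).sum())
def show(a):
    for row in a: print(' '.join('%3d'%x for x in row))
g=cv2.cvtColor(im,cv2.COLOR_BGR2GRAY); show(g[204:246:2,306:340])
print(proj('wrist',(.454,-.2198,.172),cal),proj('wrist',(.4885,-.2222,.172),cal))
```

```text
15.9 [ 0.4697 -0.2439  0.2479] [ 0.4755 -0.1675  0.3888]
15.95 [ 0.4697 -0.2438  0.2478] [ 0.4755 -0.1675  0.3887]
16.0 [ 0.4697 -0.2437  0.2477] [ 0.4755 -0.1673  0.3887]
16.05 [ 0.4697 -0.2435  0.2477] [ 0.4756 -0.1672  0.3886]
screw 297 193 297.15392508978965 194.10903027193433 52
screw 347 193 346.7637935418256 194.06585303839307 52
108 109 109 109 106 103 104 105 102 105 104 105 106 106 107 106 106 106 107 108 105 107 105 108 105 108 107 107 107 107 105 101 103 115
109 107 107 108 108 103 106 106 104 105 105 105 106 107 108 107 107 106 104 107 105 106 105 103 105 108 108 106 104 105 103 102 103 103
108 107 106 107 105 107 105 106 103 103 106 104 106 107 106 106 106 106 105 105 106 106 104 104 105 108 110 105 106 106 105 102 103 106
109 108 108 110 105 103 102 104 105 102 105 105 106 103 103 106 107 103 102 104 106 105 104 106 107 109 107 107 107 107 121 120 118 118
107 107 109 109 105 104 104 103 104 104 103 109 121  75  59  63  68  63  61  79 148 199 205 202 205 205 205 205 203 207 219 218 219 215
107 108 109 108 107 105 104 103 104 102 105 109 120  71  52  52  50  51  51  88 1
[... 1450 characters left out ...]
 103 102 101  96  88  82  83  85  85  83  94 135 193 221 222 222 223 222 223 221 221 218 218 220 222
105 108 106 106 110 107 105 103 102 102 104  94  83  73  84  83  84  86  85  84  81 114 193 219 222 223 223 222 221 221 219 218 218 215
 57 101 105 105 103 102 101 100  95  89  87  90  83  86  86  83  82  84  82  84  83  85 110 147 168 195 218 218 217 217 215 212 205  99
 13  31  30  33  34  33  31  31  30  47  79  85  83  84  84  87  83  83  83  84  86  84  82  85  43  42  58  58  56  55  54  56  50  22
 13  20  28  25  25  24  24  24  34  64  83  85  83  85  84  84  84  80  83  83  85  85  84  77  53  28  19  26  24  26  24  24  24  21
[296.85436563 193.79714564] [347.07115968 193.47332131]
```

Run:
```python
from h import *
import pickle
im=cv2.imread('pics/w10_raw.png'); g=cv2.cvtColor(im,cv2.COLOR_BGR2GRAY).astype(float)
for c in((320,325),(317,319),(326,328)): print(c,[(208+i,int(v)) for i,v in enumerate(g[208:282,c[0]:c[1]].mean(1))])
o=r.get_obs(); cal=r.calibration('wrist'); p=o['tool_pos'];print(p)
R=np.radians(o['orientation'][2]); tx=np.array([np.cos(R),np.sin(R),0])
for off in(0,-.001):
    print(off,[(n,round(proj('wrist',p+tx*(x+off)+[0,0,z],cal)[1],1)) for n,x,z in(('foot',.008,-.063),('bittop',.008,-.051),('bit-shank',.0035,-.051),('colbot',.009,-.0318),('coltop',.009,-.0288),('neckbot',.0035,-.0288),('bowbot',.015,-.0178),('bowtop',.015,.0122))])
```

```text
(320, 325) [(208, 105), (209, 106), (210, 104), (211, 84), (212, 62), (213, 51), (214, 51), (215, 52), (216, 51), (217, 51), (218, 50), (219, 54), (220, 69), (221, 80), (222, 84), (223, 85), (224, 83), (225, 83), (226, 85), (227, 88), (228, 97), (229, 102), (230, 104), (231, 103), (232, 102), (233, 103), (234, 98), (235, 89), (236, 83), (237, 85), (238, 84), (239, 82), (240, 83), (241, 84), (242, 84), (243, 83), (244, 83), (245, 84), (246, 83), (247, 85), (248, 83), (249, 83), (250, 85), (251, 85), (252, 84), (253, 85), (254, 83), (255, 85), (256, 86), (257, 85), (258, 84), (259, 85), (260, 88), (261, 93), (262, 97), (263, 101), (264, 101), (265, 103), (266, 103), (267, 103), (268, 104), (269, 105), (270, 104), (271, 103), (272, 103), (273, 103), (274, 102), (275, 102), (276, 102), (277, 82), (278, 63), (279, 55), (280, 63), (281, 72)]
(317, 319) [(208, 105), (209, 106), (210, 105), (211, 115), (212, 115), (213, 116), (214, 114), (215, 115), (216, 126), (217, 193), (218, 218), (219, 221), (220, 217), (221, 157), (222, 103), (223, 92), (224, 90), (225, 89), (226, 88), (227, 85), (228,
[... 1305 characters left out ...]
), (269, 101), (270, 100), (271, 100), (272, 100), (273, 101), (274, 101), (275, 98), (276, 98), (277, 83), (278, 59), (279, 54), (280, 64), (281, 73)]
[ 0.46976119 -0.24337409  0.24761462]
0 [('foot', np.float64(219.5)), ('bittop', np.float64(225.6)), ('bit-shank', np.float64(232.4)), ('colbot', np.float64(235.3)), ('coltop', np.float64(237.3)), ('neckbot', np.float64(246.4)), ('bowbot', np.float64(234.4)), ('bowtop', np.float64(259.4))]
-0.001 [('foot', np.float64(221.0)), ('bittop', np.float64(227.1)), ('bit-shank', np.float64(233.8)), ('colbot', np.float64(237.0)), ('coltop', np.float64(238.9)), ('neckbot', np.float64(248.0)), ('bowbot', np.float64(236.2)), ('bowtop', np.float64(261.5))]
```

Call:
jog_arm(
  commands=[
    {"dx":0.05,"dy":0,"dz":0,"twist":0,"fingers":-1},
    {"dx":0,"dy":0,"dz":0.4,"twist":0,"fingers":-1},
    {"dx":0,"dy":0,"dz":0,"twist":0,"fingers":-1},
    {"dx":0,"dy":0,"dz":0,"twist":0,"fingers":-1},
    {"dx":0,"dy":0,"dz":0,"twist":0,"fingers":-1},
    {"dx":0,"dy":0,"dz":0,"twist":0,"fingers":-1},
    {"dx":0,"dy":0,"dz":0,"twist":0,"fingers":-1},
    {"dx":0,"dy":0,"dz":0,"twist":0,"fingers":-1},
  ],
)

```text
t: 17.1
tool_pos: [0.4699, -0.2425, 0.2436]
orientation: [180.0, -0.0, 85.7]
force: [-0.4, -0.8, -0.2]
grip_width: 0.0075
finger_force: 45.0
```

Call:
jog_arm(
  commands=[
    {"dx":0.07,"dy":0,"dz":0.4,"twist":0,"fingers":-1},
    {"dx":0,"dy":0,"dz":0.2,"twist":0,"fingers":-1},
    {"dx":0,"dy":0,"dz":0.2,"twist":0,"fingers":-1},
    {"dx":0,"dy":0,"dz":0.2,"twist":0,"fingers":-1},
    {"dx":0,"dy":0,"dz":0.2,"twist":0,"fingers":-1},
    {"dx":0,"dy":0,"dz":0,"twist":0,"fingers":-1},
  ],
)

```text
t: 17.85
tool_pos: [0.4699, -0.2417, 0.2314]
orientation: [-180.0, -0.0, 85.7]
force: [-0.2, -0.2, -0.7]
grip_width: 0.0072
finger_force: 45.0
```

Call:
jog_arm(
  commands=[
    {"dx":0,"dy":0,"dz":0.2,"twist":0,"fingers":-1},
    {"dx":0,"dy":0,"dz":0.2,"twist":0,"fingers":-1},
    {"dx":0,"dy":0,"dz":0.2,"twist":0,"fingers":-1},
    {"dx":0,"dy":0,"dz":0,"twist":0,"fingers":-1},
  ],
)

```text
t: 18.35
tool_pos: [0.47, -0.2414, 0.2254]
orientation: [-180.0, -0.0, 85.8]
force: [0.1, 1.3, -0.4]
grip_width: 0.0076
finger_force: 45.0
```

Call:
jog_arm(
  commands=[
    {"dx":0,"dy":0,"dz":0.2,"twist":0,"fingers":-1},
    {"dx":0,"dy":0,"dz":0.2,"twist":0,"fingers":-1},
    {"dx":0,"dy":0,"dz":0.2,"twist":0,"fingers":-1},
    {"dx":0,"dy":0,"dz":0.2,"twist":0,"fingers":-1},
    {"dx":0,"dy":0,"dz":0,"twist":0,"fingers":-1},
  ],
)

```text
t: 18.98
tool_pos: [0.4703, -0.2416, 0.2177]
orientation: [180.0, -0.0, 85.8]
force: [-0.1, 0.7, 4.0]
grip_width: 0.0077
finger_force: 45.0
```

Call:
jog_arm(
  commands=[
    {"dx":0,"dy":0,"dz":0.2,"twist":0,"fingers":-1},
    {"dx":0,"dy":0,"dz":0.2,"twist":0,"fingers":-1},
    {"dx":0,"dy":0,"dz":0.2,"twist":0,"fingers":-1},
    {"dx":0,"dy":0,"dz":0.2,"twist":0,"fingers":-1},
    {"dx":0,"dy":0,"dz":0,"twist":0,"fingers":-1},
  ],
)

```text
t: 19.6
tool_pos: [0.4694, -0.2418, 0.2089]
orientation: [-179.9, 0.0, 85.7]
force: [0.4, 0.5, -1.2]
grip_width: 0.0076
finger_force: 45.0
```

Call:
jog_arm(
  commands=[
    {"dx":0,"dy":0,"dz":0.2,"twist":0,"fingers":-1},
    {"dx":0,"dy":0,"dz":0.2,"twist":0,"fingers":-1},
    {"dx":0,"dy":0,"dz":0.2,"twist":0,"fingers":-1},
    {"dx":0,"dy":0,"dz":0,"twist":0,"fingers":-1},
    {"dx":0,"dy":0,"dz":0,"twist":0,"fingers":-1},
  ],
)

```text
t: 20.23
tool_pos: [0.4701, -0.2418, 0.2038]
orientation: [180.0, -0.0, 85.7]
force: [-1.6, 1.2, 3.4]
grip_width: 0.0076
finger_force: 45.0
```

Call:
jog_arm(
  commands=[
    {"dx":0,"dy":0,"dz":0.2,"twist":0,"fingers":-1},
    {"dx":0,"dy":0,"dz":0,"twist":0,"fingers":-1},
    {"dx":0,"dy":0,"dz":0,"twist":0,"fingers":-1},
  ],
)

```text
t: 20.6
tool_pos: [0.4702, -0.2419, 0.2037]
orientation: [180.0, -0.1, 85.7]
force: [-4.9, 2.6, 18.8]
grip_width: 0.0077
finger_force: 45.0
```

Call:
jog_arm(
  commands=[
    {"dx":0,"dy":0,"dz":-0.1,"twist":5,"fingers":-1},
    {"dx":0,"dy":0,"dz":0,"twist":6,"fingers":-1},
    {"dx":0,"dy":0,"dz":0,"twist":6,"fingers":-1},
    {"dx":0,"dy":0,"dz":0,"twist":6,"fingers":-1},
    {"dx":0,"dy":0,"dz":0,"twist":6,"fingers":-1},
    {"dx":0,"dy":0,"dz":0,"twist":0,"fingers":-1},
  ],
)

```text
t: 21.35
tool_pos: [0.4703, -0.2419, 0.2038]
orientation: [180.0, -0.0, 56.7]
force: [-3.3, 1.5, 10.0]
grip_width: 0.0075
finger_force: 45.0
```

```bash
python3 -c "
from h import *
o=r.get_obs();print(o['torque'],o['force'],o['qpos'].round(1))"
```

```text
[0.33107515 0.91067278 0.0022393 ] [-3.2634813   1.46575998 10.03228912] [-34.5   8.   64.2 105.3  -7.6  71.4  -1.4]
```

Call:
jog_arm(
  commands=[
    {"dx":0,"dy":0,"dz":0,"twist":6,"fingers":-1},
    {"dx":0,"dy":0,"dz":0,"twist":6,"fingers":-1},
    {"dx":0,"dy":0,"dz":0,"twist":6,"fingers":-1},
    {"dx":0,"dy":0,"dz":0,"twist":6,"fingers":-1},
    {"dx":0,"dy":0,"dz":0,"twist":6,"fingers":-1},
    {"dx":0,"dy":0,"dz":0,"twist":0,"fingers":-1},
  ],
)

```text
t: 22.1
tool_pos: [0.4704, -0.2421, 0.2038]
orientation: [180.0, -0.0, 26.7]
force: [-3.5, 1.7, 9.3]
grip_width: 0.008
finger_force: 45.0
```

```bash
python3 -c "
from h import *
o=r.get_obs();print(o['torque'],o['force'],o['qpos'].round(1))"
```

```text
[0.23009173 0.84461739 0.07669502] [-3.45439336  1.70294759  9.28215392] [-36.7   8.7  66.9 105.3  -8.4  71.4 -30.7]
```

Call:
jog_arm(
  commands=[
    {"dx":0,"dy":0,"dz":0,"twist":6,"fingers":-1},
    {"dx":0,"dy":0,"dz":0,"twist":6,"fingers":-1},
    {"dx":0,"dy":0,"dz":0,"twist":6,"fingers":-1},
    {"dx":0,"dy":0,"dz":0,"twist":6,"fingers":-1},
    {"dx":0,"dy":0,"dz":0,"twist":0,"fingers":-1},
  ],
)

```text
t: 22.72
tool_pos: [0.4705, -0.2423, 0.2038]
orientation: [180.0, -0.1, 2.7]
force: [-1.9, 1.7, 8.9]
grip_width: 0.0078
finger_force: 45.0
```

```bash
python3 -c "
from h import *
o=r.get_obs();print(o['torque'],o['force'],o['qpos'].round(2),o['qvel'].round(2))"
```

```text
[0.1556203  0.80742164 0.013296  ] [-1.87490651  1.66747278  8.89414713] [-37.69   9.01  68.15 105.3   -8.83  71.46 -54.26] [ 0.13 -0.05  0.    0.03  0.02  0.06  1.48]
```

Call:
jog_arm(
  commands=[
    {"dx":0,"dy":0,"dz":0,"twist":5,"fingers":-1},
    {"dx":0,"dy":0,"dz":0,"twist":5,"fingers":-1},
    {"dx":0,"dy":0,"dz":0,"twist":3,"fingers":-1},
    {"dx":0,"dy":0,"dz":0,"twist":0,"fingers":-1},
    {"dx":0,"dy":0,"dz":0,"twist":0,"fingers":-1},
  ],
)

```text
t: 23.35
tool_pos: [0.4704, -0.2424, 0.2038]
orientation: [180.0, -0.1, -10.3]
force: [-2.2, 0.8, 9.5]
grip_width: 0.0075
finger_force: 45.0
```

Run:
```python
from h import *
o=r.get_obs();print(o['torque'],o['force'],o['qpos'].round(2),o['qvel'].round(2))
# head angle in hand and bolt knob position (w8: knob centroid world)
cal=r.calibration('wrist'); im=r.snapshot('wrist'); cv2.imwrite('pics/w11_raw.png',im)
hsv=cv2.cvtColor(im,cv2.COLOR_BGR2HSV)
m=((hsv[...,0]>18)&(hsv[...,0]<32)&(hsv[...,1]>120)&(hsv[...,2]>80)).astype(np.uint8)
n,l,s,c=cv2.connectedComponentsWithStats(m)
for i in range(1,n):
    if s[i,4]>100: print(s[i],c[i].round(1),atz('wrist',c[i],.172,cal).round(4))
print('knob before at px',proj('wrist',(.5189,-.2452,.172),cal))
for d in r.trace('wrist','key_bow')[:1]:
    ys,xs=np.nonzero(d['region']);print(d['confidence'],cv2.minAreaRect(np.c_[xs,ys].astype(np.float32)))
```

```text
[0.13083818 0.81111616 0.09257767] [-2.18138725  0.79905374  9.48790471] [-38.02   9.15  68.59 105.3   -8.98  71.47 -67.06] [ 0.05  0.   -0.04 -0.   -0.01 -0.03 -0.01]
[293 151  40  28 891] [312.6 165.3] [ 0.5197 -0.2457  0.172 ]
[ 269  206  103   52 3262] [322.4 228.3] [ 0.4835 -0.2445  0.172 ]
[288 265   8  57 283] [291.2 293.6] [ 0.4457 -0.2185  0.172 ]
[350 265   8  57 277] [353.6 293.3] [ 0.4392 -0.2556  0.172 ]
[ 122  333  359   20 5433] [315.1 343.6] [ 0.408  -0.2261  0.172 ]
knob before at px [311.860875   166.86611016]
0.95 ((322.5, 278.0), (78.0, 17.0), 90.0)
```

Run:
```python
from h import *
import pickle
for t in('w8','w11'):
    im=cv2.imread(f'pics/{t}_raw.png'); cal=pickle.load(open('w8.pkl','rb'))[0] if t=='w8' else r.calibration('wrist')
    print(t,[(x,im[tuple(np.round(proj('wrist',(x/1000,-.2437-.0007*(x-480)/10,.168),cal)[::-1]).astype(int))].tolist()) for x in range(486,528,3)])
```

```text
w8 [(486, [114, 241, 254]), (489, [116, 242, 254]), (492, [113, 241, 254]), (495, [247, 242, 238]), (498, [248, 244, 240]), (501, [249, 245, 241]), (504, [249, 246, 241]), (507, [249, 246, 242]), (510, [249, 246, 241]), (513, [140, 134, 128]), (516, [116, 242, 254]), (519, [118, 244, 254]), (522, [120, 246, 255]), (525, [119, 245, 255])]
w11 [(486, [109, 235, 253]), (489, [107, 234, 253]), (492, [175, 214, 232]), (495, [242, 236, 231]), (498, [243, 237, 232]), (501, [243, 236, 231]), (504, [242, 238, 232]), (507, [66, 99, 152]), (510, [63, 99, 155]), (513, [64, 137, 173]), (516, [109, 237, 253]), (519, [108, 236, 253]), (522, [118, 241, 254]), (525, [80, 164, 214])]
```

The lock end of the job checks out: the bolt has drawn out of its keeper, the key is home and still gripped, and the arm is at rest.

```bash
python3 -c "
from h import *
print(r.close_job())"
```

```text
the job is handed in; nothing more can be done
None
```

The job is handed in, with no verdict returned: the stopper is seated in the decanter, and the square-headed key is home and turned 96°, still gripped and holding the bolt drawn.

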